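Prop open the clear-lidded vial cooler

TASK

Open the vial cooler that has the teal-framed clear lid: raise its lid all the way to its stop, then swing that cooler's prop rod up past upright so that its end stands in the yellow holding hole of the raised lid, and let go. Leave the cooler with the solid black lid shut; its vials must stay in the dark.

Things in the scene. Friction and masses are not known exactly. Their poses are not given: they have to be found in the camera images.
- clear_case: The cooler to open, fixed: cream open-topped case 150 x 170 x 85 mm (x, y, z), teal band, teal vial rack inside. Origin: centre of its underside, on the bench; z up. Lid hinge axis along the case's x at y = +85, z = 85 mm. Prop rod pivot (axis along x) at x = -90, y = +19, z = 75 mm: the rod swings in the plane x = -90 mm beside the -x face. The other cooler has no teal.
- clear_bar (a point): Middle of the lid's lifting bar: steel loop beyond the lid's free (-y) edge, in the lid's plane. Round bar 12 mm thick, 100 mm long along the case's x, 215 mm from the hinge axis, 5 mm above the lid's underside; at x = 0, y = -130, z = 90 mm of the case when shut. Clear gap of 39 mm between bar and lid edge: open the fingers about 40 mm. Nothing below but bench.
- clear_grip (a point): Middle of the prop rod's grip: yellow round peg 14 mm thick, 70 mm long along the case's x (x = -110 to -180 mm), 85 mm from the rod's pivot; stored at x = -145, y = +104, z = 75 mm of the case, nothing below but bench. The steel rod, 8 mm thick, is 117 mm long.
- clear_lid (a joint): Teal-framed clear lid (150 x 170 x 10 mm, 0.3 kg), rad: 0 shut, grows as the free -y edge rises, stop at 0.94. May start ajar. Stiff hinge: it stays where left; about 4 N at the bar raises it. Yellow holding hole: 29 mm wide pocket on its -x edge, 140 mm from the hinge, open below and to the hinge side. More than 0.08 short of the stop the rod end cannot enter.
- clear_rod (a joint): Prop rod of that cooler, rad: 0 stored (level, pointing to the case's +y), 1.57 upright, 1.75 at its stop, leaning past upright to the case's -y, its end then in the holding hole if the lid is fully raised. It turns freely: let go before upright it falls back; past upright it leans on its stop and stays.
- dark_lid (a joint): Lid of the other cooler, of the same build but with solid black lid and black band: leave it shut. Rad, 0 shut.

How it is judged:
By the outcome, as a careful person would: the job done as asked, in the order asked, and still so for the second after the job is handed in, with the robot touching nothing.
It also fails if it takes over 48 s, if anything falls off the work surface, if the arm or the gripper's body presses on something with over 40 N, if the wrist force passes 120 N, or if a joint passes its speed limit or range.

ROBOT

A 7-joint arm with a two-finger parallel gripper is mounted at the origin on the work surface. World frame = base frame: x ahead of the robot, y to its left, z up, the work surface at z = 0. Lengths are in m, angles in rad, forces in N, time in s.
With the tool pointing down it reaches from about 0.425 to 0.95 m from the base axis. Payload 4.7 kg.
Tool frame: the origin (TCP) lies between the finger pads; the fingertips stand 25 mm ahead of it and the grasp point (between the pads) lies 6 mm ahead of it; x points along the fingers, z is the direction in which the jaws open and shut, and the axes are right-handed (so a half turn about x gives the same grasp; the last joint's range is limited). The gripper opens to 85 mm and grips with 20 to 120 N. Pads are 22 mm wide; open, the fingers measure 114 mm over their backs; the gripper's body (76 mm by 85 mm) begins 54 mm behind the grasp point. The pads swing forward as they close: fully open they stand 13 mm farther back than shut.
Start: joints at [-1.305, 0.469, -0.049, 1.532, 0.024, 1.141, -0.082], TCP at [0.196, 0.646, 0.256] pointing down, gripper open.
Joint ranges: [-2.59, 2.59], [-0.33, 1.99], [-1.39, 1.29], [0.1, 2.45], [-1.04, 4.18], [0.21, 1.99], [-2.66, 2.66]. Speed limits (rad/s): [2.57, 2.57, 3.14, 3.14, 3.14, 3.14, 3.14].

INTERFACE

Orientations are given as a 3x3 rotation matrix whose columns are the frame's x, y, z axes.
In Python, from rig import * gives the robot as it stands. Calls block until the motion is done:
- movep(position, orientation): joint-space move of the TCP to a pose.
- move_l(position, attitude=None, feed=0.15, until_force=None): straight line of the TCP; attitude=None keeps the orientation; feed is the mean speed in m/s. With until_force (N) it stops when the force on the tool has changed by that much, and returns True; else False.
- move_joints(angles): joint-space move.
- command_gripper(opening, newtons=None): finger opening in m; newtons is the grip in N (None keeps the last); returns when the fingers have stopped.
- sleep(seconds).
- inverse_kinematics(position, orientation): joint angles nearest the present ones, or None.
- sense(): the state.
- camera(name): name is "scene" or "top"; returns (picture, depth): 384x512x3 uint8, red, green, blue; 384x512 float32, m along the optical axis (not along the pixel's ray), 0 where there is no reading.
- camera_params(name): a dict with "K" (3x3 intrinsics, pixels), "position" and "rotation" of the camera in the world. Camera axes: x right, y down, z forward; pixel columns grow to the right and rows downward; lengths in m; the calibration is good to about 2 mm. A picture is of the moment at which its call begins. camera_params takes no time and is no camera call.
A pose or a line that the arm cannot do raises Unreachable and nothing moves.
- finish_job(): hands the job in, once; it reports no verdict.
The state is a dict: "time_s": time; "joint_pos": joint angles; "qd": joint speeds; "joint_efforts": joint torques, N m; "position": TCP position; "tcp_rot": TCP orientation; "wrist_force": force on the tool from outside, world axes, zero at the start; "ft_torque": the same for the moment, N m; "finger_gap": finger opening in m.
Only numpy, scipy, OpenCV 4.12 (cv2) and the standard library are available. Lean on these libraries where they do the work, as an engineer would, in place of code of your own. Each camera call takes 0.05 s, during which the arm holds its last target.

## Working session

There is one attempt and no reset: what is moved stays moved. The work goes in short steps, each a Python script; the robot and the scene stay as the last script left them, time stands still between calls to the robot, and variables do not carry over. Pictures are saved under pics/ and viewed, and the job is handed in when it is done.

```bash
ls; mkdir -p pics
python3 - <<'E'
from rig import *
import cv2,numpy as np
for n in("scene","top"):
    p,d=camera(n); cv2.imwrite(f"pics/{n}0.png",cv2.resize(p[:,:,::-1],(768,576),interpolation=cv2.INTER_CUBIC)); np.savez(f"pics/{n}0.npz",p=p,d=d)
    c=camera_params(n); print(n,c)
s=sense(); print(s)
E
```

```text
pics
scene {'K': array([[494.54694563,   0.        , 255.95600049],
       [  0.        , 494.54694563, 192.07685389],
       [  0.        ,   0.        ,   1.        ]]), 'position': array([ 1.15175184, -0.2794367 ,  0.93787957]), 'rotation': array([[ 0.36250923,  0.73105197, -0.57805715],
       [ 0.93191166, -0.27681281,  0.2343402 ],
       [ 0.01130124, -0.62364869, -0.78162305]])}
top {'K': array([[416.32982678,   0.        , 260.95584777],
       [  0.        , 416.32982678, 192.97717156],
       [  0.        ,   0.        ,   1.        ]]), 'position': array([0.41708299, 0.00430482, 1.02703275]), 'rotation': array([[-1.12889774e-03, -9.93500918e-01,  1.13818501e-01],
       [-9.99905177e-01, -4.40654684e-04, -1.37638565e-02],
       [ 1.37245588e-02, -1.13823247e-01, -9.93406213e-01]])}
{'time_s': 0.1, 'joint_pos': array([-1.30489761,  0.46936454, -0.04861636,  1.53355472,  0.0240918 ,
        1.14102455, -0.08232568]), 'qd': array([ 0.00100354, -0.00235892, -0.000152  , -0.00110475, -0.00083417,
        0.00076538,  0.00103335]), 'joint_efforts': array([ 4.81714578e-04, -5.11515427e+01, -4.73029318e-02, -2.38388282e+01,
        1.07157874e-02,  4.38266579e-03,  1.07586874e-05]), 'position': array([0.19595137, 0.64543096, 0.25537223]), 'tcp_rot': array([[-4.69947492e-04, -9.56866054e-01,  2.90529058e-01],
       [-1.70229317e-03,  2.90529434e-01,  9.56864541e-01],
       [-9.99998441e-01, -4.48895383e-05, -1.76540012e-03]]), 'wrist_force': array([-0.58087266, -0.60297584,  0.09583262]), 'ft_torque': array([ 0.00526427,  0.03943198, -0.00197856]), 'finger_gap': 0.08515299531345212}
```

View pics/scene0.png

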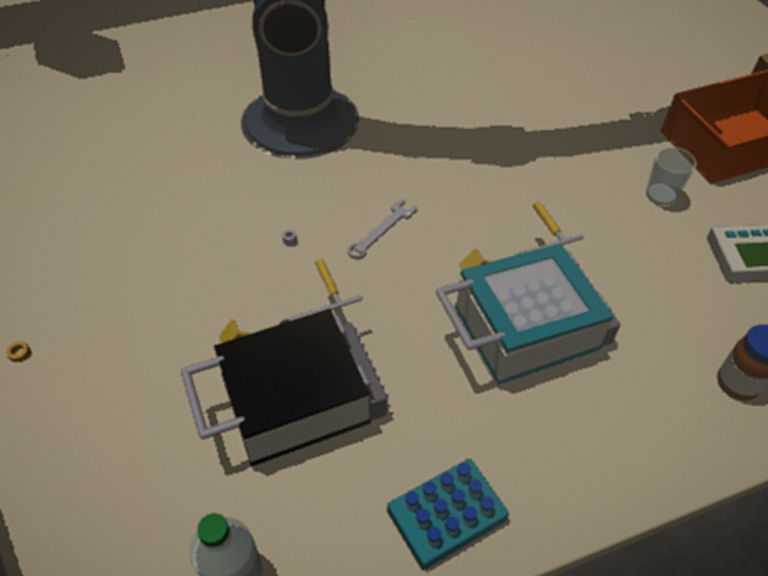

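View pics/top0.png

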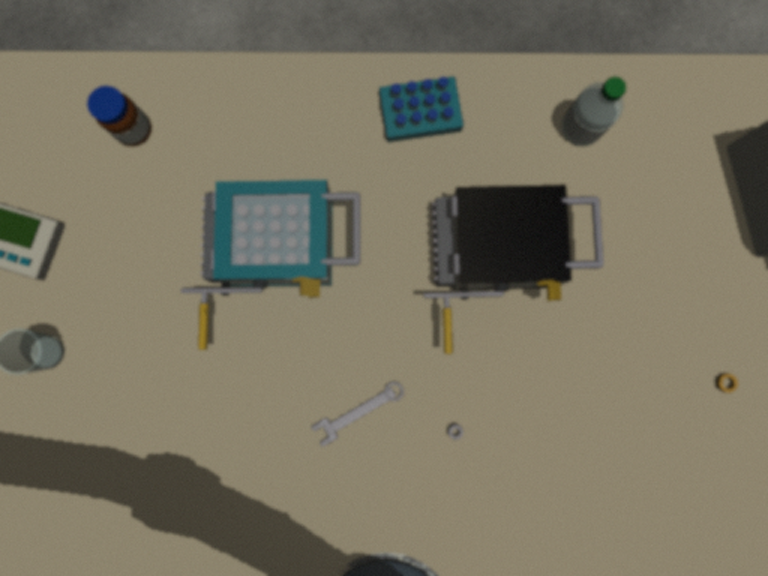

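Scene: the teal cooler spans about (215–330, 180–290) in the enlarged top view, with its bar at (357,228) and the yellow grip at (203,326). The dark cooler is to its right. Next I'll measure with depth.

```bash
cat > h.py <<'E'
import numpy as np,cv2
from rig import *
def world(n,d):
    c=camera_params(n);K=c["K"];v,u=np.mgrid[0:d.shape[0],0:d.shape[1]]
    P=np.stack([(u-K[0,2])/K[0,0]*d,(v-K[1,2])/K[1,1]*d,d],-1)
    return P@np.array(c["rotation"]).T+np.array(c["position"])
def proj(n,P):
    c=camera_params(n);q=(np.atleast_2d(P)-c["position"])@np.array(c["rotation"]);q=q@np.array(c["K"]).T
    return q[:,:2]/q[:,2:]
E
python3 - <<'E'
from h import *
np.set_printoptions(precision=4,suppress=True)
for n in("top","scene"):
    f=np.load(f"pics/{n}0.npz");p,d=f["p"],f["d"];W=world(n,d)
    hsv=cv2.cvtColor(p,cv2.COLOR_RGB2HSV)
    teal=(hsv[...,0]>80)&(hsv[...,0]<100)&(hsv[...,1]>120)&(d>0)
    if n=="top": reg=(slice(110,200),slice(130,250))
    else: reg=(slice(150,265),slice(285,420))
    m=np.zeros_like(teal);m[reg]=teal[reg]; m&=W[...,2]>.05
    Q=W[m]; 
    # lid plane
    A=np.c_[Q[:,:2],np.ones(len(Q))];w=np.ones(len(Q),bool)
    for _ in range(8):
        c=np.linalg.lstsq(A[w],Q[w,2],rcond=None)[0];r=Q[:,2]-A@c;w=abs(r)<max(.004,2*np.median(abs(r[w])))
    T=Q[w];rect=cv2.minAreaRect((T[:,:2]*1000).astype(np.float32))
    print(n,m.sum(),w.sum(),"plane",c,"rect",rect,"z",T[:,2].min(),T[:,2].max())
    for (lo,hi,nm) in((15,32,"yellow"),):
        y=(hsv[...,0]>lo)&(hsv[...,0]<hi)&(hsv[...,1]>170)&(d>0)&(W[...,2]>.04)
        k,l,s,ce=cv2.connectedComponentsWithStats(y.astype(np.uint8))
        for i in range(1,k):
            if s[i,4]>8:
                X=W[l==i];print(" yellow",s[i],X.mean(0),X.min(0),X.max(0))
f=np.load("pics/top0.npz");W=world("top",f["d"])
m=(W[...,2]>.06);m[:,:221]=0;m[:,246:]=0;m[:115]=0;m[190:]=0
X=W[m];print("bar",X.mean(0),X.min(0),X.max(0))
Y=X[X[:,1]<X[:,1].min()+.012];print(Y.mean(0),Y.min(0),Y.max(0))
cv2.imwrite("pics/topc.png",cv2.resize(f["p"][110:240,115:260,::-1],None,fx=5,fy=4.6,interpolation=cv2.INTER_CUBIC))
g=np.load("pics/scene0.npz")
cv2.imwrite("pics/scenec.png",cv2.resize(g["p"][120:265,280:430,::-1],None,fx=4,fy=4,interpolation=cv2.INTER_CUBIC))
E
```

```text
top 2012 1975 plane [-0.0002 -0.0497  0.1084] rect ((615.0399780273438, 175.8048095703125), (146.4110107421875, 166.7537841796875), 0.6153779625892639) z 0.091779622040148 0.10747017679514037
 yellow [359 187  14  12  99] [ 0.527  -0.2499  0.094 ] [ 0.5117 -0.2647  0.0786] [ 0.5389 -0.2308  0.1059]
 yellow [133 204   5  28 104] [0.471  0.2757 0.0803] [0.439  0.272  0.0747] [0.5004 0.2803 0.0846]
 yellow [297 207   3  27  66] [ 0.4639 -0.093   0.0812] [ 0.4342 -0.0957  0.0773] [ 0.4934 -0.0904  0.0848]
scene 1945 1920 plane [ 0.001  -0.0501  0.1064] rect ((616.5069580078125, 173.99386596679688), (151.50497436523438, 171.68389892578125), 0.16009479761123657) z 0.09044776474047589 0.10633506823069416
 yellow [357 135  15  20  82] [0.4721 0.2747 0.0794] [0.4414 0.2698 0.0748] [0.5031 0.2807 0.083 ]
 yellow [307 167  15  11  80] [0.5267 0.1146 0.0997] [0.5166 0.1007 0.0858] [0.5405 0.1254 0.1099]
 yellow [211 173  14  23  99] [ 0.4646 -0.0951  0.0797] [ 0.4297 -0.1003  0.0744] [ 0.4975 -0.0896  0.0855]
 yellow [147 214  18  15 121] [ 0.5251 -0.2536  0.093 ] [ 0.5106 -0.2684  0.075 ] [ 0.5383 -0.2337  0.1035]
bar [0.6109 0.0527 0.1263] [0.4171 0.0043 0.0972] [0.6718 0.0821 1.027 ]
[0.4171 0.0043 1.027 ] [0.4171 0.0043 1.027 ] [0.4171 0.0043 1.027 ]
```

View pics/scenec.png

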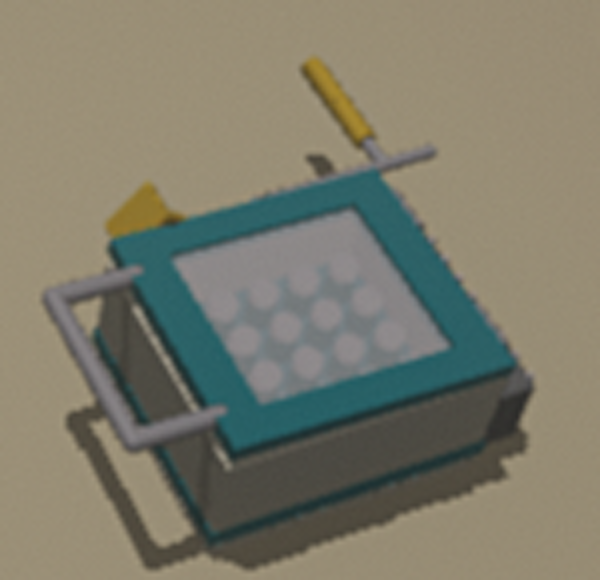

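View pics/topc.png

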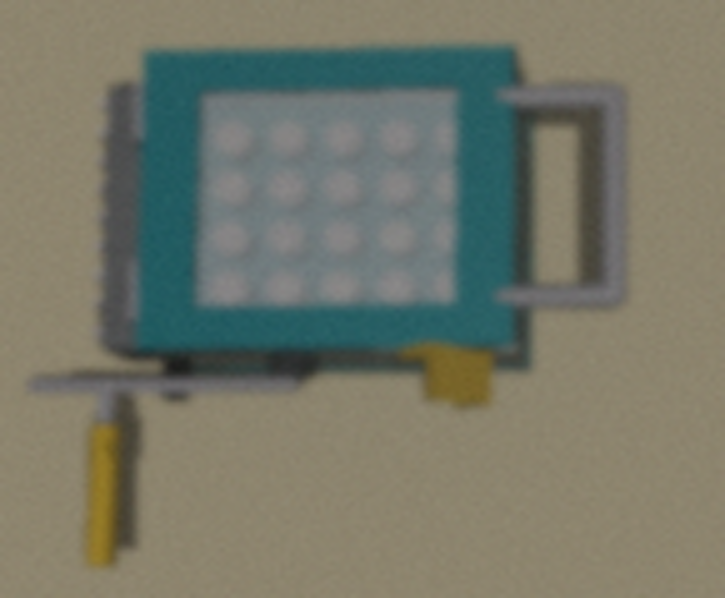

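The teal lid is about 0.05 rad ajar, and the case is nearly axis-aligned at about (0.616, 0.174). I'll refine the bar position and the yaw.

Run:
```python
from h import *
np.set_printoptions(precision=4,suppress=True)
for n in("top","scene"):
    f=np.load(f"pics/{n}0.npz");p,d=f["p"],f["d"];W=world(n,d);hsv=cv2.cvtColor(p,cv2.COLOR_RGB2HSV)
    ok=(d>0)
    b=ok&(W[...,2]>.088)&(W[...,2]<.125)&(W[...,0]>.572)&(W[...,0]<.66)&(W[...,1]>.02)&(W[...,1]<.06)
    X=W[b];pf=np.polyfit(X[:,0],X[:,1],1);print(n,"bar",len(X),X.mean(0),X.max(0),"slope",pf, "y at .616",np.polyval(pf,.616))
    L=ok&(W[...,2]>.085)&(W[...,2]<.125)&(W[...,1]>.02)&(W[...,1]<.075)&(W[...,0]>.5)&(W[...,0]<.72)
    X=W[L];print(" loop x",X[:,0].min(),X[:,0].max(), X[:,1].min())
    y=ok&(hsv[...,0]>15)&(hsv[...,0]<32)&(hsv[...,1]>150)&(W[...,2]>.06)&(W[...,1]>.26)
    X=W[y];print(" grip",np.polyfit(X[:,0],X[:,1],1),X.mean(0),X.min(0),X.max(0))
    r=ok&(W[...,0]>.518)&(W[...,0]<.534)&(W[...,2]>.07)&(W[...,2]<.083)&(W[...,1]>.15)&(W[...,1]<.32)
    X=W[r];print(" rod",len(X),X.mean(0),X.min(0),X.max(0),np.polyfit(X[:,1],X[:,0],1))
```

```text
top bar 195 [0.6151 0.0455 0.1059] [0.6599 0.0564 0.1111] slope [-0.0022  0.0468] y at .616 0.04548359001078345
 loop x 0.5616957025246301 0.6718211306126205 0.04069240928233789
 grip [-0.0039  0.2779] [0.4704 0.2761 0.0802] [0.4368 0.2714 0.0722] [0.5029 0.282  0.0848]
 rod 223 [0.5266 0.2477 0.0775] [0.5187 0.1837 0.0704] [0.5335 0.3138 0.0823] [-0.0252  0.5328]
scene bar 209 [0.6168 0.0416 0.1042] [0.6596 0.0527 0.1093] slope [-0.0012  0.0423] y at .616 0.04162384453211008
 loop x 0.5599725713338908 0.6743398204171875 0.03588100359891322
 grip [-2.2322  1.3323] [0.4636 0.2974 0.0791] [0.2446 0.2698 0.0684] [0.506  0.8781 0.087 ]
 rod 94 [0.5259 0.2667 0.0764] [0.5191 0.1893 0.0707] [0.5312 0.3098 0.0807] [0.0224 0.5199]
```

```bash
cat >> h.py <<'E'
OX,OY=.616,.174
R=np.array([[0,-1,0],[0,0,1],[-1,0,0]],float)   # x down, z = +y ; y = z cross x
assert abs(np.linalg.det(R)-1)<1e-9
def bar(t,gx=0):
    return np.array([OX+gx,OY+.085-.215*np.cos(t)+.005*np.sin(t),.085+.215*np.sin(t)+.005*np.cos(t)+.006])
def grip(t):
    return np.array([OX-.160,OY+.019+.085*np.cos(t),.075+.085*np.sin(t)+.006])
def shot(k):
    for n in("scene","top"):
        p,d=camera(n);np.savez(f"pics/{n}{k}.npz",p=p,d=d);cv2.imwrite(f"pics/{n}{k}.png",cv2.resize(p[:,:,::-1],(768,576),interpolation=cv2.INTER_CUBIC))
E
python3 - <<'E'
from h import *
np.set_printoptions(precision=4,suppress=True)
for t in (.05,.5,.95): print(inverse_kinematics(bar(t),R))
for t in (0,.9,1.75): print(inverse_kinematics(grip(t),R))
movep(bar(.05)+[0,0,.13],R)
command_gripper(.040,25)
print(sense()["time_s"],sense()["position"])
move_l(bar(.05)+[0,0,.04]);f=move_l(bar(.05),until_force=8,feed=.1)
s=sense();print(f,s["time_s"],s["position"],s["wrist_force"],bar(.05))
shot(1)
E
```

```text
[-0.2911  0.5408  0.2056  1.8201 -0.1477  0.7956  1.5604]
[-0.3838  0.4386  0.2679  1.7455 -0.1362  0.9756  1.5072]
[-0.4696  0.3893  0.2474  1.642  -0.1033  1.1231  1.3756]
[-0.6429  0.4656  0.0208  2.0241 -0.0154  0.652   0.9587]
[-0.6377  0.3435  0.0758  2.0178 -0.0362  0.7816  1.0301]
[-0.5912  0.2778  0.158   2.0693 -0.0603  0.7987  1.1738]
3.2 [0.616  0.0446 0.2368]
False 4.5 [0.6163 0.0445 0.107 ] [ 0.2925 -0.0477 -0.4162] [0.616  0.0445 0.1067]
```

View pics/scene1.png

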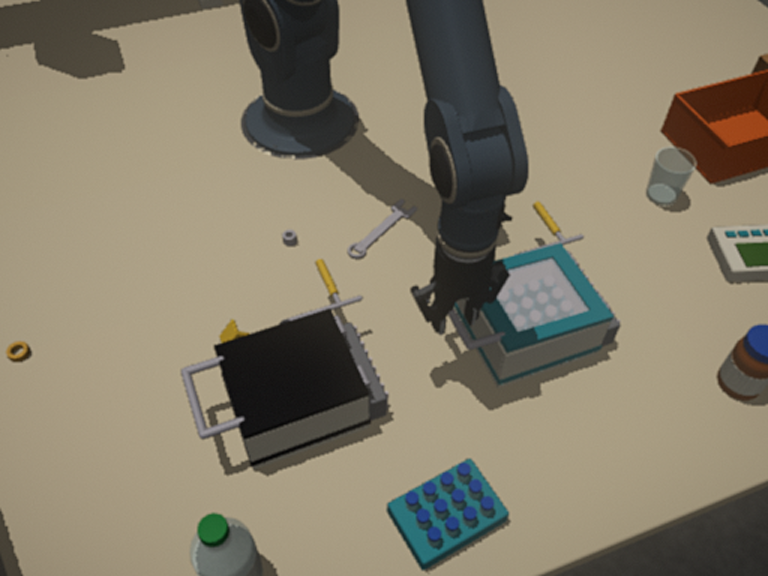

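The fingers straddle the bar: the loop's end emerges at about (490,340) from between them. There was no contact force on the way down. Next is close and lift.

Run:
```python
from h import *
np.set_printoptions(precision=4,suppress=True)
command_gripper(0,30)
s=sense();print(s["finger_gap"],s["time_s"],s["wrist_force"])
if .008<s["finger_gap"]<.016:
    for t in np.linspace(.05,.94,8)[1:-1]:
        f=move_l(bar(t),feed=.12,until_force=35);s=sense();print(round(t,3),f,s["finger_gap"],s["position"]-bar(t),s["wrist_force"],s["time_s"])
        if f: break
    shot(2)
```

```text
0.010716806968380675 4.9583 [ 0.5909 -3.9434  1.3405]
0.177 False 0.010615482654677051 [ 0.0003 -0.0012  0.0004] [ 1.0312 -4.5683  0.1216] 5.3333
0.304 False 0.01081127194085213 [ 0.0003 -0.0016  0.0002] [ 0.0844 -5.6482  2.7175] 5.7083
0.431 False 0.01007990414381052 [ 0.0003 -0.0022  0.0003] [ 0.0405 -5.5435  2.495 ] 6.0833
0.559 False 0.010994534795795126 [ 0.0003 -0.0027  0.0007] [-0.7379 -8.0049  5.529 ] 6.4583
0.686 False 0.010448296311611717 [ 0.0002 -0.0034  0.0011] [-2.04   -8.4024  6.9215] 6.8333
0.813 False 0.010837324823328895 [ 0.0002 -0.0041  0.0018] [-3.1503 -9.4246 11.0085] 7.2083
```

View pics/scene2.png

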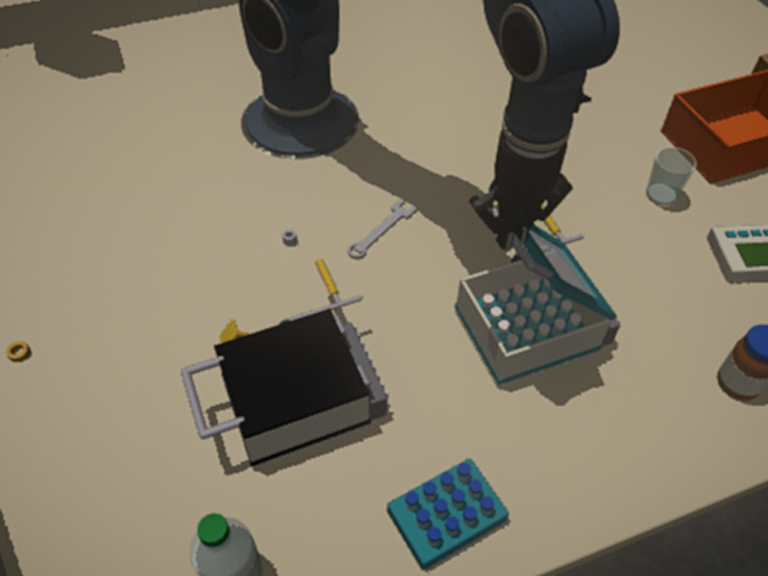

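The lid is rising in the grip with modest forces. Now to the stop.

Run:
```python
from h import *
np.set_printoptions(precision=4,suppress=True)
for t in (.90,.95,.975):
    f=move_l(bar(t),feed=.06,until_force=22);s=sense();print(round(t,3),f,s["finger_gap"],s["position"]-bar(t),s["wrist_force"],s["time_s"])
    if f: break
command_gripper(.045)
s=sense();print(s["finger_gap"],s["wrist_force"])
move_l(s["position"]+[0,0,.07]);s=sense();print(s["position"],s["wrist_force"],s["time_s"])
p=s["position"]; move_l([.47,.10,p[2]+.05],feed=.25)
shot(3)
W=world("top",np.load("pics/top3.npz")["d"]);p=np.load("pics/top3.npz")["p"]
for n in("top","scene"):
    f=np.load(f"pics/{n}3.npz");p,d=f["p"],f["d"];W=world(n,d);hsv=cv2.cvtColor(p,cv2.COLOR_RGB2HSV)
    m=(hsv[...,0]>80)&(hsv[...,0]<100)&(hsv[...,1]>120)&(d>0)&(W[...,2]>.1)&(abs(W[...,0]-.616)<.08)&(W[...,1]>.1)&(W[...,1]<.3)
    Q=W[m]
    if len(Q)>30:
        c=np.polyfit(Q[:,1],Q[:,2],1);print(n,len(Q),"angle",np.arctan(-c[0]),Q.min(0),Q.max(0))
print(sense()["time_s"])
```

```text
0.9 False 0.011010830071779842 [ 0.0002 -0.0049  0.002 ] [ -4.8372 -10.4996  13.766 ] 7.7667
0.95 False 0.010749173990910682 [ 0.0002 -0.0049  0.0022] [ -4.6301 -11.9538  14.523 ] 8.1
0.975 False 0.01028970158345237 [ 0.0002 -0.007   0.001 ] [ -2.696  -13.7972   8.4515] 8.35
0.04494003212366099 [ 0.2948 -0.6702  0.6419]
[0.6152 0.1438 0.3405] [-0.3304  0.3943  0.4395] 9.3917
top 205 angle 0.9260553877284249 [0.6562 0.1629 0.102 ] [0.6866 0.2612 0.2286]
scene 89 angle 0.9242420527768633 [0.5572 0.1596 0.1004] [0.6913 0.2579 0.2288]
10.2833
```

View pics/scene3.png

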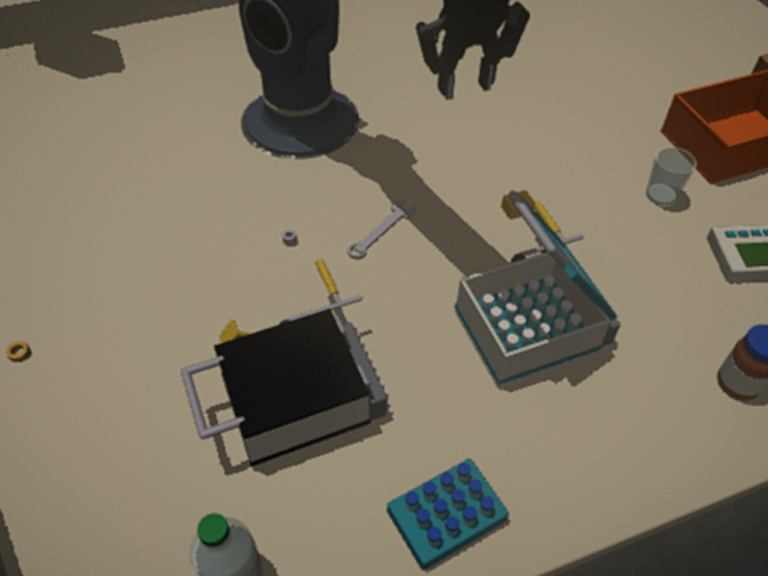

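View pics/top3.png

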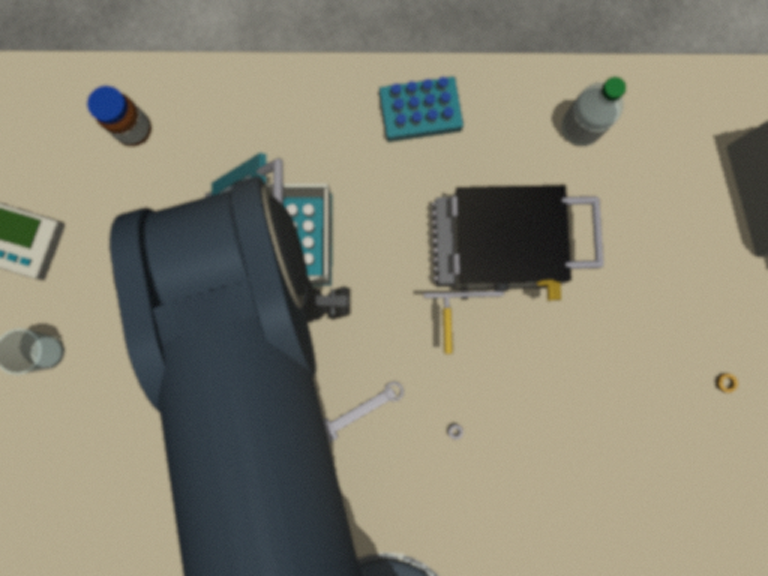

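The lid stands at about 0.93–0.94 rad: the fitted plane gives 0.925 and the top-edge height of 0.2288 m matches 0.94. It stays up with the gripper free. Next is the rod grip.

Run:
```python
from h import *
np.set_printoptions(precision=4,suppress=True)
g=grip(0)
movep(g+[0,0,.2],R)
command_gripper(.045,25)
move_l(g+[0,0,.05],feed=.2);f=move_l(g,feed=.1,until_force=8)
s=sense();print(f,s["position"]-g,s["wrist_force"],s["time_s"])
shot(4)
command_gripper(0,25);s=sense();print(s["finger_gap"],s["wrist_force"],s["time_s"])
```

```text
False [0.0004 0.0002 0.0005] [ 0.2026 -0.78    0.7796] 12.9
0.013113780962604063 [-0.5284 -5.0728  5.6427] 13.3833
```

View pics/scene4.png

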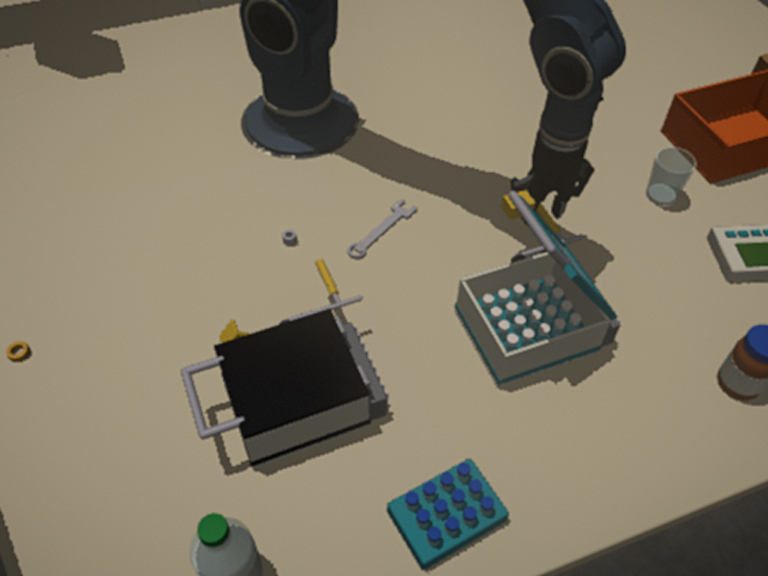

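The peg is held (gap 13 mm, peg 14 mm) and the lid is still up. I'll swing the rod along its arc.

Run:
```python
from h import *
np.set_printoptions(precision=4,suppress=True)
ts=list(np.linspace(0,1.57,11)[1:])+[1.66,1.74]
for t in ts:
    f=move_l(grip(t),feed=.08,until_force=25);s=sense();print(round(t,3),f,round(s["finger_gap"],4),s["position"]-grip(t),s["wrist_force"],s["time_s"])
    if f: break
shot(5)
```

```text
0.157 False 0.0132 [ 0.0002 -0.0014  0.0003] [ 1.5726 -4.437  -3.0101] 13.7
0.314 False 0.0132 [ 0.0002 -0.0009  0.0005] [ 2.284  -4.5732 -2.0276] 14.0167
0.471 False 0.0127 [ 0.0002 -0.0001  0.0003] [ 3.114  -3.7592 -2.9298] 14.3333
0.628 False 0.0128 [0.0002 0.0009 0.0006] [ 1.9442  0.2073 -1.2989] 14.65
0.785 False 0.0128 [0.0002 0.0022 0.001 ] [0.276  4.7234 3.3316] 14.9667
0.942 False 0.0131 [0.0002 0.0039 0.0015] [-1.4792  8.0405  7.4277] 15.2833
1.099 False 0.0129 [0.0003 0.0046 0.0024] [-2.9959  8.239  12.4683] 15.6
1.256 False 0.0128 [0.0004 0.0045 0.0027] [-4.4489  8.945  15.1441] 15.9167
1.413 False 0.0131 [0.0004 0.0024 0.0028] [-5.4759  4.2409 18.9264] 16.2333
1.57 False 0.0131 [0.0005 0.0009 0.0024] [-3.3681 -0.4837 18.6119] 16.55
1.66 False 0.013 [0.0005 0.0001 0.0019] [-3.6311 -0.6372 16.1081] 16.8
1.74 False 0.0132 [ 0.0005 -0.0007  0.0014] [-1.6383 -1.9433 12.8677] 17.05
```

View pics/scene5.png

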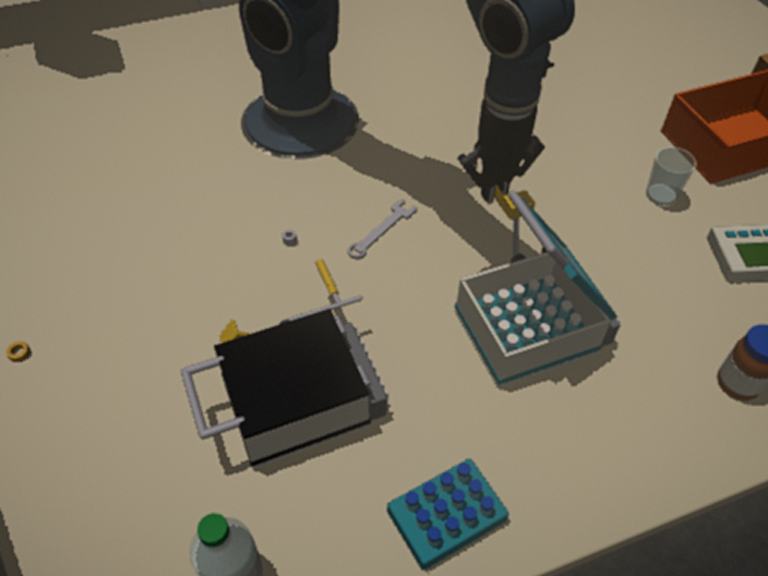

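The rod is upright, its end under the yellow pocket at about (517,207). I'll nudge it against the stop, release, and back off.

Run:
```python
from h import *
np.set_printoptions(precision=4,suppress=True)
f=move_l(grip(1.74)+[0,-.006,0],feed=.03,until_force=12);s=sense();print(f,s["position"]-grip(1.75),s["wrist_force"])
command_gripper(.045);s=sense();print(s["finger_gap"],s["wrist_force"])
p=s["position"];move_l(p+[0,0,.10],feed=.15)
move_l([.40,-.0,.33],feed=.25)
s=sense();print(s["wrist_force"],s["time_s"])
movep([.45,-.35,.35],R)
shot(6)
print(sense()["time_s"])
for n in("scene","top"):
    f=np.load(f"pics/{n}6.npz");p=f["p"]
    r=(slice(110,265),slice(280,430)) if n=="scene" else (slice(105,240),slice(110,260))
    cv2.imwrite(f"pics/{n}6c.png",cv2.resize(p[r][:,:,::-1],None,fx=4,fy=3.8,interpolation=cv2.INTER_CUBIC))
    d=f["d"];W=world(n,d);hsv=cv2.cvtColor(p,cv2.COLOR_RGB2HSV)
    m=(hsv[...,0]>80)&(hsv[...,0]<100)&(hsv[...,1]>120)&(d>0)&(W[...,2]>.1)&(abs(W[...,0]-.616)<.08)&(W[...,1]>.1)&(W[...,1]<.3)
    Q=W[m];c=np.polyfit(Q[:,1],Q[:,2],1);print(n,"lid",np.arctan(-c[0]),Q.max(0)[2])
    y=(d>0)&(hsv[...,0]>15)&(hsv[...,0]<32)&(hsv[...,1]>150)&(W[...,0]>.43)&(W[...,0]<.500)&(W[...,1]>.1)&(W[...,1]<.3)&(W[...,2]>.05)
    X=W[y];print(" grip",len(X),X.mean(0) if len(X) else 0, "expect",grip(1.75))
    b=(d>0)&(hsv[...,2]<50)&(W[...,1]<-.05)&(W[...,1]>-.28)&(abs(W[...,0]-.61)<.07)&(W[...,2]>.07)
    Q=W[b];print(" dark lid slope",np.polyfit(Q[:,1],Q[:,2],1)[0])
```

```text
True [ 0.0006 -0.0015  0.0015] [0.4884 2.029  2.6225]
0.04502046976000785 [0.0876 0.1604 0.3666]
[0.0407 0.5831 0.6402] 19.55
20.9833
scene lid 0.9225089297232021 0.22889238678385304
 grip 76 [0.4628 0.1746 0.1626] expect [0.456  0.1778 0.1646]
 dark lid slope -0.0003725867917669379
top lid 0.9186377397269504 0.23151651541815588
 grip 151 [0.4703 0.1763 0.164 ] expect [0.456  0.1778 0.1646]
 dark lid slope -0.0019872452083913336
```

View pics/scene6c.png

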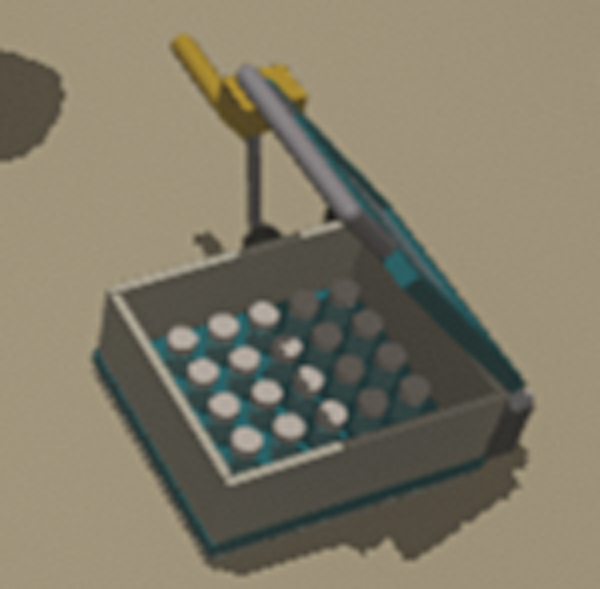

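View pics/top6c.png

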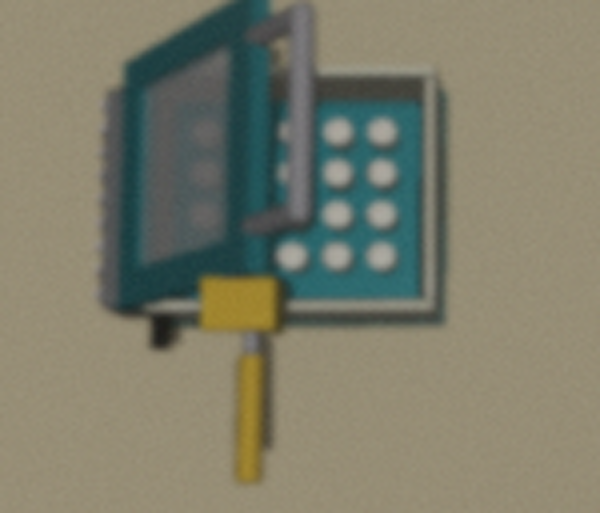

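The rod end is inside the yellow pocket and the peg stands past upright. One last check is the lid angle from the bar, using the saved depth.

Run:
```python
from h import *
from scipy.optimize import least_squares
for n in("top","scene"):
  for k in (0,6):
    f=np.load(f"pics/{n}{k}.npz");d=f["d"];W=world(n,d);t0=.05 if k==0 else .94
    b=bar(t0)-[0,0,.006];m=(d>0)&(abs(W[...,0]-.616)<.035)&(np.hypot(W[...,1]-b[1],W[...,2]-b[2])<.018)
    Q=W[m];C=np.array(camera_params(n)["position"])
    # known-radius circle fit in (y,z) with bar on its arc
    e=lambda t:np.hypot(Q[:,1]-bar(t[0])[1],Q[:,2]-(bar(t[0])[2]-.006))-.006
    r=least_squares(e,[t0],loss="soft_l1",f_scale=.002)
    r2=least_squares(lambda c:np.hypot(Q[:,1]-c[0],Q[:,2]-c[1])-.006,b[1:],loss="soft_l1",f_scale=.002)
    print(n,k,len(Q),"theta",r.x,"bar yz",r2.x,np.arctan2(r2.x[1]-.085,.259-r2.x[0])-.023)
```

```text
top 0 153 theta [0.05185659] bar yz [0.04614458 0.10110947] 0.05253869571332035
top 6 237 theta [0.94544435] bar yz [0.13738891 0.26206307] 0.9459684596444389
scene 0 164 theta [0.04819895] bar yz [0.04328472 0.10021273] 0.04740569026253321
scene 6 201 theta [0.93357733] bar yz [0.13501784 0.26089585] 0.933815235706149
```

The bar gives 0.934 and 0.945 rad in the two views, so the lid is at its stop. Handing in.

```bash
python3 -c "
from rig import *
print(finish_job(),sense()['time_s'])"
```

```text
the job is handed in; nothing more can be done
the job is handed in; nothing more can be done
```

The teal-framed cooler is open. I raised its lid to the stop by the bar, then swung the prop rod up past upright into the yellow holding hole and let go. I handed the job in at about 21 s with the arm well clear.

- **Lid:** the bar position puts the lid at 0.934 and 0.945 rad in the two camera views, against a stop of 0.94. A rougher fit to the lid surface read about 0.92. During the lift I felt no sharp force rise at the stop, so that it is fully up rests on the cameras.
- **Rod:** the measured grip position matches 1.75 rad to within about 4 mm in both views. The pictures show the rod end inside the holding hole.
- **Dark cooler:** I never touched it, and its lid measures flat, so it is still shut.
- **Forces:** wrist force readings between moves stayed under about 20 N.

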